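# Trip test of a safety-switch box

### The job

Do the routine trip test on the grey safety-switch box: press its round test button in until the lever drops, let go of the button, then lift the lever back up until it stays fully up. Leave the things lying round the box where they are.

Things in the scene. Friction and masses are not known exactly. Their poses are not given: they have to be found in the camera images.
- switch_box: Grey portable safety-switch box, 154 mm (its x) by 184 mm (its y), top face 66 mm above the worktop, fixed to it. Origin: centre of the underside; x points from its front (two black socket flaps) to its back, y to its left seen from the front, z up. On the top face stand the lever (right half, y = -35 mm) and the test button (left half, y = +40 mm).
- button_top (a point): Centre of the top of the round grey test button, 30 mm in diameter, standing 18 mm proud of the box top in a black collar 46 mm wide and 6 mm high. It is pressed straight down; axes as the box's.
- test_button (a joint): Travel of the test button in m: 0 out, 0.009 fully in; it springs back (about 5 N fully in). The lever trips at about 0.0055.
- lever_grip (a point): Centre of the lever's black ribbed handle, 65 mm from the hinge. The handle is 45 mm long (along the lever it ends 20 mm beyond this point and begins 25 mm before it), 22 mm wide along the box's y, 16 mm thick. Up, it stands about 63 mm above the hinge and 16 mm behind it; dropped, it points to the box's front, about 27 mm above the hinge and 59 mm in front of it.
- lever_hinge (a point): Point on the lever's hinge axis (parallel to the box's y), 12 mm above the box top, between two black cheeks 39 mm wide in all, 46 mm long, 22 mm high.
- trip_lever (a joint): Lever angle in rad: 0 fully up (leaning 0.25 rad to the back, past its balance point, where it stays by its weight), growing as it swings forward; 1.4 fully dropped. It balances at 0.25 and falls to either end from there. With the button held in it does not stay up.
- screwdriver: Bystander: red screwdriver, 208 mm long, 28 mm high, lying in front of the box. Origin: centre of its underside; y along it.
- tape_measure: Bystander: yellow and black tape measure, 39 x 78 x 68 mm high, left of the box. Origin: centre of its underside.
- adapter: Bystander: black power adapter brick, 50 x 90 x 32 mm high, right of the box. Origin: centre of its underside.
Not all that is in view belongs to the job. Of the things that look like the switch_box, the larger one is meant.

How it is judged:
On the way, in this order (a step that is already met when the one before it is completed fails the run):
1. the test button is pressed while the lever is up and out of the fingers (value of joint test_button above 0.0045 m and value of joint trip_lever below 0.6 rad and distance between the grasp point and lever_grip above 0.035 m).
2. the lever has dropped, out of the fingers (value of joint trip_lever above 1.25 rad and distance between the grasp point and lever_grip above 0.035 m), for 0.1 s.
At the end, for the whole second after the job is handed in: The lever rests fully up (within 0.08 rad of its upper stop) and still, and the test button is out again (within 1 mm) (value of joint trip_lever below 0.08 rad and value of joint test_button below 0.001 m and velocity of joint trip_lever between -0.1 and 0.1 rad/s); the robot touches nothing.
It fails at once if the screwdriver beside the box is pushed away (30 mm or more) (distance of screwdriver from where it was at the start of the episode above 0.03 m).
It fails at once if the tape measure beside the box is pushed away (30 mm or more) (distance of tape_measure from where it was at the start of the episode above 0.03 m).
It fails at once if the adapter beside the box is pushed away (30 mm or more) (distance of adapter from where it was at the start of the episode above 0.03 m).
It also fails if it takes over 48 s, if anything falls off the work surface, if the arm or the gripper's body presses on something with over 40 N, if the wrist force passes 120 N, or if a joint passes its speed limit or range.

### The arm

A 6-joint arm with a two-finger parallel gripper is mounted at the origin on the work surface; the furniture and walls round the work are solid. World frame = base frame: x ahead of the robot, y to its left, z up, the work surface at z = 0. Lengths are in m, angles in rad, forces in N, time in s.
With the tool pointing down it reaches from about 0.35 to 0.925 m from the base axis. Payload 6.4 kg.
Tool frame: the origin (TCP) lies midway between the tips of the shut fingers; the grasp point (between the pads) lies 19 mm behind it; z points along the fingers, y is the line along which they close (so a half turn about z gives the same grasp; the last joint's range is limited). The gripper opens to 94 mm and grips with 3 to 60 N. Pads are 16 mm wide; open, the fingers measure 119 mm over their backs; the gripper's body (75 mm by 177 mm) begins 78 mm behind the grasp point.
Start: joints at [0.976, 0.245, 1.558, -0, 1.339, -0.174], TCP at [0.266, 0.593, 0.205] pointing down, gripper open.
Joint ranges: [-3.13, 3.13], [-1.02, 2.26], [0.13, 2.54], [-0.95, 4.09], [0.21, 2.88], [-2.74, 2.74]. Speed limits (rad/s): [2.57, 2.57, 3.14, 3.14, 3.14, 3.14].

### API

Orientations are given as a unit quaternion [x, y, z, w].
In Python, from rig import monitor, imaging, hand_in, spotter gives the robot as it stands.
- The arm moves only by the tool play_rows, never from a script. Its argument "deltas" is a list of rows, each a list of 7 numbers: the shift along the tool's x, y, z each as a share of 0.5 m, from -1 to 1, then the turn, a rotation vector about the tool's x, y, z each as a share of 180 degrees, from -1 to 1, then the opening, from 0 (shut) to 1 (fully open). A call has 1 to 8 rows; each row is the pose to reach, as a shift and turn from the pose commanded when the call began, along the tool's axes at that moment, turning the shorter way round; what a row does not reach only later rows make up. A row lasts 1/10 s, in which the tool goes at most 50 mm and 8.59 degrees, less where a joint would pass 70% of its speed; a pose out of reach is approached as far as the arm can. A call with a number of a shift or a turn outside -1 to 1 is refused whole. A call with a gripper value outside its range is refused whole. The fingers move at their own pace and stop on an object; "squeeze" is the grip in N (left out, the last holds). Time passes only in rows, so rows that repeat a pose let the fingers close. It gives the time, the measured TCP pose, the force, the opening and the grip force at its end, in the units of the state.
- monitor.state(): the state, without advancing time (a new reading comes with each control period).
- imaging.snapshot(name): name is "side" or "top" or "wrist"; returns the picture (480x640x3 uint8, red, green, blue); there is no depth.
- imaging.camera_params(name): a dict with "fx", "fy", "cx", "cy" (pixels), "rvec" (rotation vector, rad) and "tvec" (3), from world to camera coordinates, as OpenCV has them. Camera axes: x right, y down, z forward; pixel columns grow to the right and rows downward; lengths in m; the calibration is good to about 2 mm. A picture is of the moment at which its call begins: read the wrist's pose just before it. camera_params takes no time and is no camera call; for the wrist camera it gives the pose at the moment of the call.
- hand_in(): hands the job in; it is judged then, once.
Trained networks look in the newest picture that a camera, given by its name, has taken for a name from the list of things; names that differ only in an ending like _2 or _b are one class to them, and where a whole thing is asked for, a point or a joint stands for the part that bears it (a point fixed in the world has none). Each returns a list of dicts, best first, with "confidence" (0 to 1); they miss things now and then, are a little off and sometimes report something else, mostly with a low value. They report only what shows in the picture. A call takes as long as a camera call. They do not tell look-alikes from the thing itself.
- spotter.cut_out(camera, label): "region" (480x640 bool, what is visible of it) and "centre" ([column, row] in pixels, amid what is visible of it).
The state is a dict: "t": time; "q": joint angles; "joint_velocities": joint speeds; "effort": joint torques, N m; "tcp_pos": TCP position; "tool_rot": TCP orientation; "contact_force": force on the tool from outside, world axes, zero at the start; "wrist_torque": the same for the moment, N m; "gripper_width": finger opening in m; "finger_force": force on a finger pad.
Only numpy, scipy, OpenCV 4.12 (cv2) and the standard library are available. Lean on these libraries where they do the work, as an engineer would, in place of code of your own. Each camera call takes 0.05 s, during which the arm holds its last target. There are 200 camera calls.

## Working session

There is one attempt and no reset: what is moved stays moved. The work goes in short steps, Python scripts to look and compute and a tool call to move; the robot and the scene stay as the last step left them, time stands still between calls to the robot, and variables do not carry over. Pictures are saved under pics/ and viewed, at most 10 in all, crops included, and the job is handed in when it is done.

Besides the shell and the picture viewer there is one more tool, called as name([rows], argument=value, ...), one row to a line, values as JSON. play_rows: Moves the arm, as the interface text tells. Its arguments: {"type":"object","properties":{"deltas":{"type":"array","items":{"type":"array","items":{"type":"number"}}},"squeeze":{"type":"number"}},"required":["deltas"]}

```bash
mkdir -p pics; ls; python3 - <<'E'
from rig import monitor, imaging, spotter
import cv2, numpy as np
s=monitor.state(); print({k:np.round(v,3).tolist() for k,v in s.items()})
ims={}
for c in ("top","side"):
    im=imaging.snapshot(c); ims[c]=im
    cv2.imwrite(f"pics/{c}0.png",im[:,:,::-1])
    p=imaging.camera_params(c); print(c,{k:np.round(v,4).tolist() for k,v in p.items()})
    for l in ("switch_box","button_top","lever_grip","lever_hinge","screwdriver","tape_measure","adapter"):
        for d in spotter.cut_out(c,l): 
            ys,xs=np.nonzero(d["region"])
            print(c,l,round(d["confidence"],2),np.round(d["centre"],1).tolist(),int(d["region"].sum()),[xs.min(),xs.max(),ys.min(),ys.max()])
E
```

```text
pics
{'t': 0.0, 'q': [0.976, 0.246, 1.559, -0.0, 1.339, -0.174], 'joint_velocities': [0.001, -0.002, 0.001, 0.001, 0.0, 0.002], 'effort': [0.0, -41.583, -31.461, 0.068, 0.033, -0.0], 'tcp_pos': [0.265, 0.593, 0.204], 'tool_rot': [0.209, 0.978, -0.001, -0.0], 'contact_force': [0.6, -0.884, 0.078], 'wrist_torque': [-0.034, 0.018, -0.043], 'finger_force': 0.0, 'gripper_width': 0.094}
top {'fx': 512.1086, 'fy': 512.1086, 'cx': 312.2005, 'cy': 243.7323, 'rvec': [2.2069, -2.1878, 0.0933], 'tvec': [0.0344, 0.5327, 0.9571]}
top switch_box 0.55 [430.5, 295.3] 4836 [np.int64(392), np.int64(469), np.int64(261), np.int64(330)]
top button_top 0.67 [245.1, 256.4] 230 [np.int64(237), np.int64(253), np.int64(248), np.int64(264)]
top button_top 0.67 [414.8, 294.5] 106 [np.int64(411), np.int64(423), np.int64(290), np.int64(300)]
top lever_grip 0.69 [451.9, 281.8] 168 [np.int64(444), np.int64(460), np.int64(271), np.int64(286)]
top lever_grip 0.53 [281.0, 219.6] 318 [np.int64(271), np.int64(287), np.int64(207), np.int64(233)]
top lever_hinge 0.92 [428.6, 296.4] 4906 [np.int64(391), np.int64(469), np.in
[... 988 characters left out ...]
ip 0.74 [282.5, 339.8] 186 [np.int64(275), np.int64(288), np.int64(326), np.int64(353)]
side lever_hinge 0.72 [325.5, 249.8] 4866 [np.int64(285), np.int64(367), np.int64(211), np.int64(288)]
side lever_hinge 0.7 [268.3, 354.0] 4720 [np.int64(227), np.int64(305), np.int64(316), np.int64(390)]
side screwdriver 0.79 [268.8, 252.7] 391 [np.int64(260), np.int64(272), np.int64(234), np.int64(296)]
side tape_measure 0.52 [317.9, 209.7] 240 [np.int64(310), np.int64(326), np.int64(201), np.int64(217)]
side tape_measure 0.47 [322.6, 250.0] 5029 [np.int64(285), np.int64(367), np.int64(209), np.int64(288)]
side adapter 0.67 [334.7, 298.7] 1020 [np.int64(318), np.int64(352), np.int64(281), np.int64(321)]
```

View pics/top0.png

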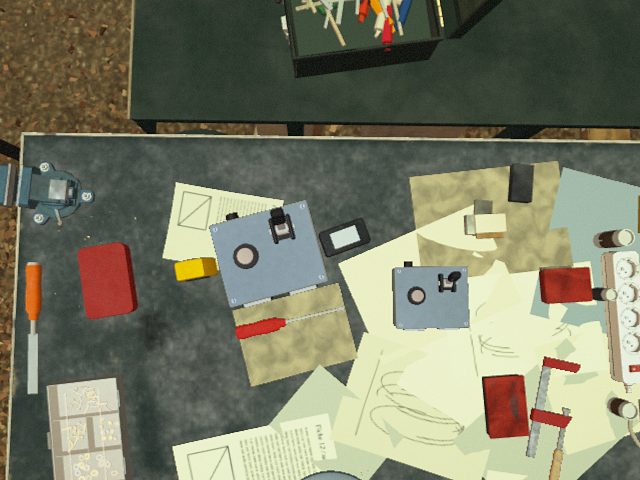

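View pics/side0.png

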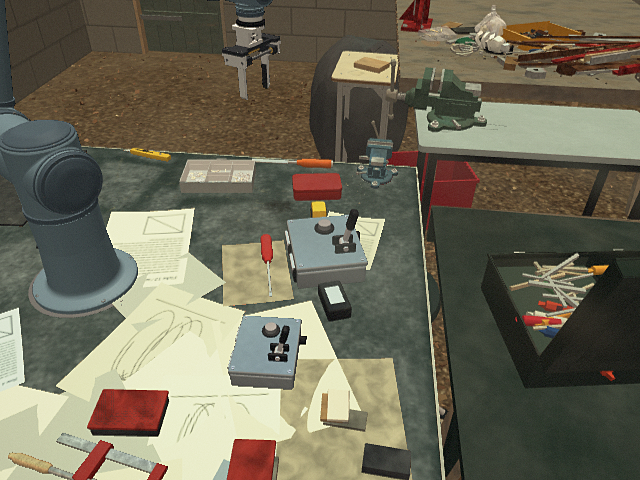

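The top picture shows the larger grey box at (267,255), with the screwdriver (265,323), tape measure (195,269) and adapter (345,236) round it. The look-alike is the smaller box at (430,297). In the side view they are the larger box at (326,250) and the smaller one at (266,352). I choose the larger box. Next I fit its pose and check it in a close crop.

```bash
cat > h.py <<'E'
from rig import monitor, imaging, spotter
import cv2, numpy as np
from scipy.optimize import minimize, least_squares
from scipy.spatial.transform import Rotation as R
def proj(P,p):
    K=np.array([[p["fx"],0,p["cx"]],[0,p["fy"],p["cy"]],[0,0,1.]])
    return cv2.projectPoints(np.atleast_2d(np.array(P,float)),np.array(p["rvec"],float),np.array(p["tvec"],float),K,None)[0][:,0]
def box2w(b,P):
    x,y,a=b; P=np.atleast_2d(np.array(P,float)); c,s=np.cos(a),np.sin(a)
    return np.c_[x+c*P[:,0]-s*P[:,1], y+s*P[:,0]+c*P[:,1], P[:,2]]
def atz(px,p,z):
    f=lambda q: proj([[q[0],q[1],z]],p)[0]-px
    return least_squares(f,[0.6,0.1]).x
def corners(): return np.array([[sx*.077,sy*.092,z] for z in (0,.066) for sx,sy in ((-1,-1),(-1,1),(1,1),(1,-1))])
def pick(c,l,near):
    D=[d for d in spotter.cut_out(c,l) if np.hypot(*(np.array(d["centre"])-near))<45]
    return D[0] if D else None
E
python3 - <<'E'
from h import *
par={c:imaging.camera_params(c) for c in("top","side")}; M={}; im={}
near={"top":(267,255),"side":(326,250)}
for c in par:
    im[c]=imaging.snapshot(c); d=pick(c,"lever_hinge",near[c]); M[c]=cv2.morphologyEx(d["region"].astype(np.uint8),cv2.MORPH_OPEN,np.ones((25,25)))
def cost(b):
    t=0
    for c in par:
        h=cv2.convexHull((proj(box2w(b,corners()),par[c])*16).astype(np.int32)); m=np.zeros((480,640),np.uint8)
        cv2.fillConvexPoly(m,h,1,shift=4); t+=1-(m&M[c]).sum()/(m|M[c]).sum()
    return t
xy=atz((267,255),par["top"],.066)
print("xy",xy)
best=min((minimize(cost,[*xy,a],method="Nelder-Mead",options=dict(initial_simplex=[[*xy,a],[xy[0]+.02,xy[1],a],[xy[0],xy[1]+.02,a],[*xy,a+.2]])) for a in (0,.3,-.3)),key=lambda r:r.fun)
b=best.x; print(b,best.fun); np.save("box.npy",b)
for c,l,z in (("top","button_top",.084),("side","button_top",.084),("top","lever_grip",.141),("side","lever_grip",.141)):
    d=pick(c,l,near[c]); 
    if d:
        w=atz(d["centre"],par[c],z); ca,sa=np.cos(b[2]),np.sin(b[2]); dx=w-b[:2]
        print(c,l,d["centre"],w,"box",ca*dx[0]+sa*dx[1],-sa*dx[0]+ca*dx[1])
out=[]
for c in par:
    x0,y0=int(near[c][0]-65),int(near[c][1]-65); k=im[c][y0:y0+130,x0:x0+130,::-1].copy(); k=cv2.resize(k,None,fx=3,fy=3,interpolation=cv2.INTER_CUBIC)
    for q in proj(box2w(b,corners()),par[c]): cv2.circle(k,tuple(int(v) for v in (q-(x0,y0)+.5)*3),3,(0,0,255),1)
    out.append(k)
cv2.imwrite("pics/crop1.png",np.hstack(out))
E
```

```text
xy [0.50810725 0.12123968]
[0.50907182 0.11867803 0.20855977] 0.20030440459495125
top button_top [244.8, 257.0] [0.50345704 0.15904667] box 0.0028652634430764755 0.04065640028417489
top lever_grip [277.2, 218.8] [0.5652768  0.09996509] box 0.051112488888718464 -0.029944732124186905
side lever_grip [348.1, 225.3] [0.5618124  0.07361632] box 0.042267622158374804 -0.055005226016487815
```

View pics/crop1.png

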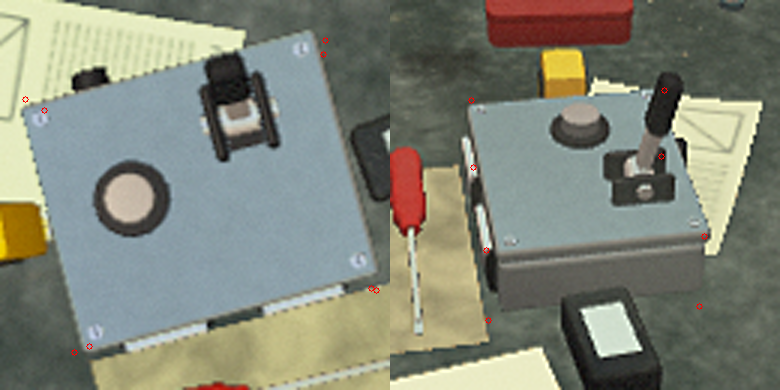

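The crop shows the large box: button at left, lever up at right, socket flaps at the front. The red fitted corners are a few pixels off, so I refit from the top-face corners, which are clear in both crops. In the top crop they are (22,107), (313,30), (378,272) and (88,352). In the side crop they are (78,102), (107,248) and (318,235).

```bash
python3 - <<'E'
from h import *
par={c:imaging.camera_params(c) for c in("top","side")}
o={"top":np.array([202,190]),"side":np.array([261,185])}
px=lambda c,q:np.array(q)/3-.5+o[c]
C=corners()[4:] # FR,FL,BL,BR
obs=[("top",(378,272),C[0]),("top",(88,352),C[1]),("top",(22,107),C[2]),("top",(313,30),C[3]),("side",(107,248),C[0]),("side",(78,102),C[1]),("side",(318,235),C[3])]
f=lambda b:np.concatenate([proj(box2w(b,P),par[c])[0]-px(c,q) for c,q,P in obs])
r=least_squares(f,[.51,.12,.25],loss="soft_l1"); b=r.x; np.save("box.npy",b); print("box",b,f(b).round(1))
# free z-top check + features: button (bx,.04,.084); hinge cheeks centre top z=.088 ; handle end
g=lambda v:np.concatenate([proj(box2w(b,[v[0],v[1],.084]),par["top"])[0]-px("top",(130,197)),proj(box2w(b,[v[0],v[1],.084]),par["side"])[0]-px("side",(189,113))])
r=least_squares(g,[0,.04]);print("button box",r.x,r.fun.round(1),"world",box2w(b,[*r.x,.084]))
# grip: ends of handle in side (275,78)-(262,128); top view blob (225,80)
def tri(pt,ps):
    h=lambda w:np.concatenate([proj([w],par["top"])[0]-px("top",pt),proj([w],par["side"])[0]-px("side",ps)])
    r=least_squares(h,[.55,.1,.14]);c,s=np.cos(b[2]),np.sin(b[2]);d=r.x[:2]-b[:2];return r.x.round(4),(c*d[0]+s*d[1]).round(4),(-s*d[0]+c*d[1]).round(4),r.fun.round(1)
print("grip tri",tri((227,82),(273,103)))
# hinge pin on right cheek outside (side only) (255,192); cheek footprint centre top (240,116)
hx=least_squares(lambda v:np.concatenate([proj(box2w(b,[v[0],-.035-.0195,.078]),par["side"])[0]-px("side",(255,190)),proj(box2w(b,[v[0],-.035,.085]),par["top"])[0]-px("top",(241,117))]),[0.02]);print("hinge x",hx.x,hx.fun.round(1))
for x in(.0,.02,.03): print(x,(proj(box2w(b,[x,-.035,.088]),par["top"])[0]-o["top"]+.5)*3)
E
```

```text
box [0.511457   0.11931437 0.26496524] [ 0.9  1.4 -2.   1.  -0.8 -0.4  0.8 -0.1  0.2  1.8  0.1  0.5  2.1 -0.9]
button box [0.00442652 0.04000929] [-0.   0.8  1.   0.2] world [[0.50525158 0.1590866  0.084     ]]
grip tri (array([0.5682, 0.1001, 0.1397]), np.float64(0.0498), np.float64(-0.0334), array([ 0. ,  0.3,  0.4, -0. ]))
hinge x [0.03473218] [ 0.2  0.7 -0.2  0.2]
0.0 [255.14094984 174.10631225]
0.02 [246.59571743 141.24108258]
0.03 [242.33137603 124.84029292]
```

The fit is now good to about 2 px: box centre (0.511, 0.119), yaw 0.265, button (0.505, 0.159), hinge at box x ≈ 0.034. I will move above the button with the fingers shut and tool y along box x, so the gripper body stays clear of the lever.

```bash
cat >> h.py <<'E'
def row(pos,ya,tilt=0):
    """share row to TCP pos, tool y at world angle ya, pointing down"""
    s=monitor.state(); R0=R.from_quat(s["tool_rot"])
    y=np.array([np.cos(ya),np.sin(ya),0]); z=np.array([0,0,-1.]); T=R.from_matrix(np.c_[np.cross(y,z),y,z])
    d=R0.inv().apply(np.array(pos)-s["tcp_pos"])/.5; rv=(R0.inv()*T).as_rotvec()/np.pi
    print(np.r_[d,rv].round(4).tolist(), "tcp",np.round(s["tcp_pos"],4),"F",np.round(s["contact_force"],1),"t",round(s["t"],2))
E
python3 -c "
from h import *
row([.505,.159,.2],.265)"
```

```text
[-0.792, -0.5972, 0.0109, 0.0, -0.0, 0.2817] tcp [0.2655 0.5933 0.2055] F [ 0.2  0.  -0.4] t 1.2
```

play_rows([
  [-0.792,-0.597,0.01,0,0,0.282,0],
  [-0.792,-0.597,0.01,0,0,0.282,0],
  [-0.792,-0.597,0.01,0,0,0.282,0],
  [-0.792,-0.597,0.01,0,0,0.282,0],
  [-0.792,-0.597,0.01,0,0,0.282,0],
  [-0.792,-0.597,0.01,0,0,0.282,0],
  [-0.792,-0.597,0.01,0,0,0.282,0],
  [-0.792,-0.597,0.01,0,0,0.282,0],
], squeeze=10)

```text
t: 2.0
tcp_pos: [0.4594, 0.2412, 0.2018]
tool_rot: [0.608, 0.794, 0.0, 0.0]
contact_force: [0.8, 0.4, -0.3]
gripper_width: 0.0336
finger_force: 0.0
```

```bash
python3 -c "
from h import *
row([.505,.159,.2],.265)"
```

```text
[-0.1826, 0.0451, 0.0036, 0.0003, -0.0, -0.0003] tcp [0.4594 0.2412 0.2018] F [ 0.8  0.4 -0.3] t 2.0
```

play_rows([
  [-0.17,0.04,0.0,0,0,0,0],
  [-0.17,0.04,0.0,0,0,0,0],
  [-0.17,0.04,0.0,0,0,0,0],
  [-0.17,0.04,0.0,0,0,0,0],
  [-0.17,0.04,0.0,0,0,0,0],
  [-0.17,0.04,0.0,0,0,0,0],
])

```text
t: 2.6
tcp_pos: [0.4996, 0.1674, 0.2014]
tool_rot: [0.607, 0.795, 0.0, -0.0]
contact_force: [-0.4, 0.8, 0.2]
gripper_width: 0.0005
finger_force: 0.0
```

```bash
python3 - <<'E'
from h import *
row([.505,.159,.2],.265)
p=imaging.camera_params("wrist"); im=imaging.snapshot("wrist")
b=np.load("box.npy"); k=im[:,:,::-1].copy()
pts=[box2w(b,q)[0] for q in ([.0044,.04,.084],[.034,-.035,.088],[.05,-.035,.141])]+list(box2w(b,corners()[4:]))
for q in proj(pts,p): cv2.circle(k,tuple(int(v) for v in q),4,(0,0,255),1)
for l in("button_top","lever_grip"):
    for d in spotter.cut_out("wrist",l): print(l,d["confidence"],d["centre"],d["region"].sum())
print(proj(pts,p).round(0).tolist(), atz(proj(pts[:1],p)[0],p,.084))
cv2.imwrite("pics/w1.png",k)
E
```

```text
[-0.0191, 0.006, 0.0028, -0.0, -0.0, 0.0003] tcp [0.4996 0.1674 0.2014] F [-0.4  0.8  0.2] t 2.6
button_top 0.81 [315.6, 246.9] 867
[[314.0, 245.0], [345.0, 322.0], [372.0, 354.0], [236.0, 362.0], [226.0, 185.0], [393.0, 185.0], [383.0, 362.0]] [0.50522842 0.15907068]
```

View pics/w1.png

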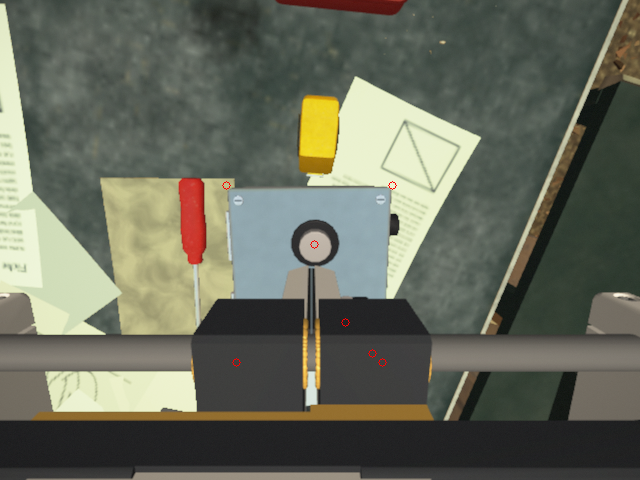

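The wrist view shows the shut fingers beside the round button at (315,247). My prediction was (314,245), so the button position is confirmed. Now I centre and descend to just above it.

play_rows([
  [-0.019,0.006,0.08,0,0,0,0],
  [-0.019,0.006,0.15,0,0,0,0],
  [-0.019,0.006,0.22,0,0,0,0],
  [-0.019,0.006,0.22,0,0,0,0],
  [-0.019,0.006,0.22,0,0,0,0],
  [-0.019,0.006,0.22,0,0,0,0],
])

```text
t: 3.35
tcp_pos: [0.5072, 0.1583, 0.0938]
tool_rot: [0.608, 0.794, 0.001, 0.001]
contact_force: [0.2, 0.6, 0.9]
gripper_width: 0.0007
finger_force: 0.0
```

```bash
python3 -c "
from h import *
row([.505,.159,.0775],.265)"
```

```text
[0.0026, -0.0039, 0.0325, 0.0012, 0.0002, -0.0002] tcp [0.5072 0.1583 0.0938] F [0.2 0.6 0.9] t 3.35
```

play_rows([
  [0,-0.003,0.01,0,0,0,0],
  [0,-0.003,0.016,0,0,0,0],
  [0,-0.003,0.02,0,0,0,0],
  [0,-0.003,0.024,0,0,0,0],
  [0,-0.003,0.027,0,0,0,0],
  [0,-0.003,0.03,0,0,0,0],
  [0,-0.003,0.03,0,0,0,0],
])

```text
t: 4.05
tcp_pos: [0.5047, 0.1575, 0.0767]
tool_rot: [0.608, 0.794, 0.0, 0.0]
contact_force: [1.2, 0.1, 4.3]
gripper_width: 0.0007
finger_force: 2.0
```

```bash
python3 - <<'E'
from h import *
row([.505,.159,.0775],.265)
imaging.snapshot("side")
for d in spotter.cut_out("side","lever_grip"): print(d["confidence"],d["centre"])
E
```

```text
[0.0027, 0.0013, -0.0016, 0.0004, 0.0, -0.0003] tcp [0.5047 0.1575 0.0767] F [1.2 0.1 4.3] t 4.05
0.59 [336.7, 227.4]
0.57 [281.1, 337.7]
```

play_rows([
  [0,0,0,0,0,0,0],
  [0,0,0,0,0,0,0],
  [0,0,0,0,0,0,0],
  [0,0,0,0,0,0,0],
])

```text
t: 4.55
tcp_pos: [0.5047, 0.1575, 0.0767]
tool_rot: [0.608, 0.794, 0.001, 0.0]
contact_force: [3.3, 1.2, 4.7]
gripper_width: 0.0005
finger_force: 2.0
```

```bash
python3 - <<'E'
from h import *
p=imaging.camera_params("side"); im=imaging.snapshot("side"); b=np.load("box.npy")
for d in spotter.cut_out("side","lever_grip"): print(d["confidence"],d["centre"])
print("dropped expected",proj(box2w(b,[-.025,-.035,.105]),p),"up",proj(box2w(b,[.05,-.035,.141]),p), monitor.state()["contact_force"])
cv2.imwrite("pics/s2.png",cv2.resize(im[170:310,230:400,::-1],None,fx=4,fy=4))
E
```

```text
0.64 [335.8, 301.6]
0.6 [323.7, 238.7]
0.45 [283.5, 340.7]
dropped expected [[316.97525678 235.52710379]] up [[352.15767015 218.71222138]] [3.83675739 1.06031163 3.53604188]
```

View pics/s2.png

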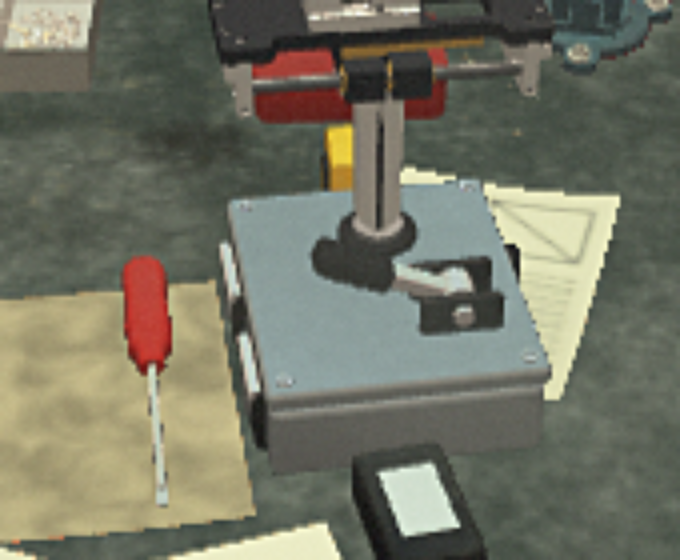

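The side view shows the lever dropped onto the front of the box, with its handle at about (318,236); I expected (317,235.5). Now I release the button by rising straight up.

play_rows([
  [0,0,-0.04,0,0,0,0],
  [0,0,-0.12,0,0,0,0],
  [0,0,-0.2,0,0,0,0],
  [0,0,-0.26,0,0,0,0.3],
  [0,0,-0.26,0,0,0,0.55],
  [0,0,-0.26,0,0,0,0.55],
  [0,0,-0.26,0,0,0,0.55],
])

```text
t: 5.35
tcp_pos: [0.5023, 0.1572, 0.2037]
tool_rot: [0.608, 0.794, -0.002, -0.002]
contact_force: [-0.5, 0.6, 0.2]
gripper_width: 0.0292
finger_force: 0.0
```

```bash
python3 - <<'E'
from h import *
b=np.load("box.npy"); g=box2w(b,[-.026,-.035,.2])[0]; print(g); row(g,b[2]-np.pi/2)
E
```

```text
[0.49553001 0.07872704 0.2       ]
[-0.148, -0.054, 0.0075, -0.0015, 0.0012, 0.4997] tcp [0.5023 0.1572 0.2037] F [-0.5  0.6  0.2] t 5.35
```

play_rows([
  [-0.148,-0.054,0,0,0,0.5,0.55],
  [-0.148,-0.054,0,0,0,0.5,0.55],
  [-0.148,-0.054,0,0,0,0.5,0.55],
  [-0.148,-0.054,0,0,0,0.5,0.55],
  [-0.148,-0.054,0,0,0,0.5,0.55],
  [-0.148,-0.054,0,0,0,0.5,0.55],
  [-0.148,-0.054,0,0,0,0.5,0.55],
  [-0.148,-0.054,0,0,0,0.5,0.55],
])

```text
t: 6.15
tcp_pos: [0.4958, 0.079, 0.2038]
tool_rot: [0.951, 0.309, -0.002, -0.001]
contact_force: [-0.5, 0.0, 0.0]
gripper_width: 0.0516
finger_force: 0.0
```

```bash
python3 - <<'E'
from h import *
b=np.load("box.npy"); g=box2w(b,[-.026,-.035,.19])[0]; row(g,b[2]-np.pi/2)
E
```

```text
[-0.0007, 0.0002, 0.0276, -0.0008, 0.0015, 0.1158] tcp [0.4958 0.079  0.2038] F [-0.5  0.   0. ] t 6.15
```

play_rows([
  [0,0,0.02,0,0,0.115,0.55],
  [0,0,0.02,0,0,0.115,0.55],
  [0,0,0.02,0,0,0.115,0.55],
  [0,0,0.02,0,0,0.115,0.55],
  [0,0,0.02,0,0,0.115,0.55],
])

```text
t: 6.65
tcp_pos: [0.4964, 0.079, 0.1949]
tool_rot: [0.991, 0.137, -0.002, -0.0]
contact_force: [0.0, -0.1, 0.1]
gripper_width: 0.0517
finger_force: 0.0
```

```bash
python3 - <<'E'
from h import *
b=np.load("box.npy"); g=box2w(b,[-.026,-.035,.087])[0]; row(g,b[2]-np.pi/2)
p=imaging.camera_params("wrist"); im=imaging.snapshot("wrist"); k=im[:,:,::-1].copy()
pts=[box2w(b,q)[0] for q in ([.0044,.04,.084],[-.025,-.035,.105],[-.044,-.035,.113])]
for q in proj(pts,p): cv2.circle(k,tuple(int(v) for v in q),4,(0,0,255),1)
for d in spotter.cut_out("wrist","lever_grip"): print(d["confidence"],d["centre"])
print(proj(pts,p).round(0).tolist()); cv2.imwrite("pics/w2.png",k)
E
```

```text
[-0.0012, 0.0003, 0.2157, -0.0003, 0.001, 0.0032] tcp [0.4964 0.079  0.1949] F [ 0.  -0.1  0.1] t 6.65
0.65 [314.9, 217.9]
[[223.0, 203.0], [310.0, 243.0], [309.0, 268.0]]
```

View pics/w2.png

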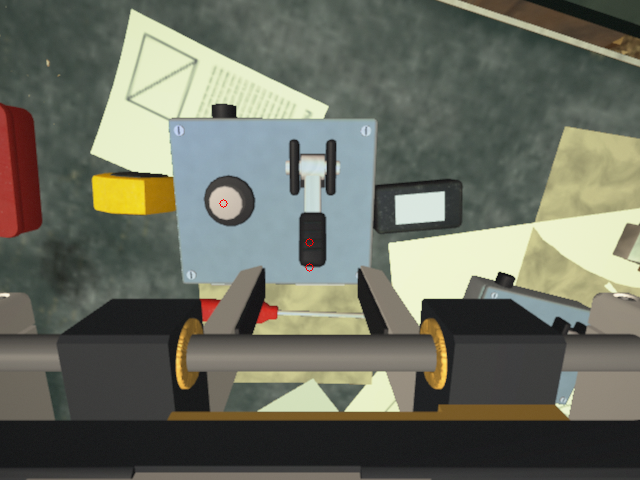

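The wrist view shows the handle centred at (313,240), against a prediction of (310,243), about 2 mm to the right. The fingers straddle it cleanly. I descend with a 2 mm correction.

play_rows([
  [-0.001,0.004,0.07,0,0,0.003,0.55],
  [-0.001,0.004,0.14,0,0,0.003,0.55],
  [-0.001,0.004,0.19,0,0,0.003,0.55],
  [-0.001,0.004,0.214,0,0,0.003,0.55],
  [-0.001,0.004,0.214,0,0,0.003,0.55],
  [-0.001,0.004,0.214,0,0,0.003,0.55],
])

```text
t: 7.35
tcp_pos: [0.4983, 0.0769, 0.0905]
tool_rot: [0.991, 0.132, 0.001, 0.0]
contact_force: [-0.5, 0.9, 0.6]
gripper_width: 0.0518
finger_force: 0.0
```

play_rows([
  [0,0,0,0,0,0,0.1],
  [0,0,0,0,0,0,0.1],
  [0,0,0,0,0,0,0.1],
  [0,0,0,0,0,0,0.1],
  [0,0,0,0,0,0,0.1],
  [0,0,0,0,0,0,0.1],
], squeeze=6)

```text
t: 7.95
tcp_pos: [0.4974, 0.0783, 0.0899]
tool_rot: [0.991, 0.132, 0.0, -0.001]
contact_force: [-2.0, 5.8, 2.8]
gripper_width: 0.0222
finger_force: 6.0
```

```bash
python3 - <<'E'
from h import *
b=np.load("box.npy"); s=monitor.state(); print(s["gripper_width"],s["finger_force"])
c,sn=np.cos(b[2]),np.sin(b[2]); d=s["tcp_pos"][:2]-b[:2]; gx=c*d[0]+sn*d[1]; gz=s["tcp_pos"][2]+.019; print("grasp in box",gx,-sn*d[0]+c*d[1],gz)
r=np.hypot(gx-.034,gz-.078); a0=np.arctan2(-(gx-.034),gz-.078); print("r,angle",r,a0)
for a in np.linspace(a0,-.27,14)[1:]:
    print(round(a+.25,2),(box2w(b,[.034-r*np.sin(a),-.035,.078+r*np.cos(a)])[0]-[*box2w(b,[gx,-.035,gz])[0]]).round(4), "tool x,z share",round((r*np.sin(a0)-r*np.sin(a))/.5,4),round(-(r*np.cos(a)-r*np.cos(a0))/.5,4))
print("tool x vs box x",R.from_quat(s["tool_rot"]).apply([1,0,0]),(c,sn))
E
```

```text
0.0222074066404617 5.985455252230167
grasp in box -0.024323868918451147 -0.03591718110063274 0.10893807185343062
r,angle 0.06602149631464518 1.0830841477804536
1.23 [0.0034 0.0009 0.0059] tool x,z share 0.0071 -0.0118
1.12 [0.0074 0.002  0.0114] tool x,z share 0.0153 -0.0228
1.02 [0.0119 0.0032 0.0164] tool x,z share 0.0246 -0.0328
0.92 [0.0169 0.0046 0.0209] tool x,z share 0.035 -0.0419
0.81 [0.0223 0.0061 0.0249] tool x,z share 0.0462 -0.0498
0.71 [0.0281 0.0076 0.0283] tool x,z share 0.0582 -0.0565
0.6 [0.0342 0.0093 0.031 ] tool x,z share 0.0708 -0.062
0.5 [0.0405 0.011  0.033 ] tool x,z share 0.0839 -0.066
0.4 [0.047  0.0128 0.0344] tool x,z share 0.0974 -0.0688
0.29 [0.0536 0.0145 0.035 ] tool x,z share 0.1111 -0.07
0.19 [0.0602 0.0163 0.035 ] tool x,z share 0.1248 -0.0699
0.08 [0.0668 0.0181 0.0342] tool x,z share 0.1385 -0.0684
-0.02 [0.0733 0.0199 0.0327] tool x,z share 0.1519 -0.0654
tool x vs box x [9.65412376e-01 2.60726719e-01 7.22096112e-04] (np.float64(0.9651016045420183), np.float64(0.2618757203530364))
```

The handle is gripped (opening 22 mm). Now I follow the arc.

play_rows([
  [0.007,0,-0.012,0,0,0,0.1],
  [0.015,0,-0.023,0,0,0,0.1],
  [0.025,0,-0.033,0,0,0,0.1],
  [0.035,0,-0.042,0,0,0,0.1],
  [0.046,0,-0.05,0,0,0,0.1],
  [0.058,0,-0.056,0,0,0,0.1],
  [0.071,0,-0.062,0,0,0,0.1],
  [0.084,0,-0.066,0,0,0,0.1],
])

```text
t: 8.75
tcp_pos: [0.5369, 0.0893, 0.1224]
tool_rot: [0.991, 0.132, -0.002, -0.002]
contact_force: [-3.4, 5.7, 0.9]
gripper_width: 0.0219
finger_force: 6.0
```

play_rows([
  [0.013,0,-0.003,0,0,0,0.1],
  [0.027,0,-0.004,0,0,0,0.1],
  [0.041,0,-0.004,0,0,0,0.1],
  [0.054,0,-0.003,0,0,0,0.1],
  [0.066,0,0,0,0,0,0.1],
  [0.066,0,0,0,0,0,0.1],
  [0.066,0,0,0,0,0,0.1],
])

```text
t: 9.45
tcp_pos: [0.57, 0.0985, 0.123]
tool_rot: [0.991, 0.132, 0.0, -0.002]
contact_force: [-1.1, 8.0, 0.7]
gripper_width: 0.0223
finger_force: 6.0
```

```bash
python3 - <<'E'
from h import *
b=np.load("box.npy"); s=monitor.state(); print(s["gripper_width"],s["finger_force"],s["contact_force"])
c,sn=np.cos(b[2]),np.sin(b[2]); d=s["tcp_pos"][:2]-b[:2]; print("grasp in box",c*d[0]+sn*d[1],-sn*d[0]+c*d[1],s["tcp_pos"][2]+.019)
im=imaging.snapshot("side"); cv2.imwrite("pics/s3.png",cv2.resize(im[170:310,230:400,::-1],None,fx=4,fy=4))
for d in spotter.cut_out("side","lever_grip"): print(d["confidence"],d["centre"])
E
```

```text
0.022258584088103474 6.004687249660492 [-1.05823587  8.01727546  0.70289493]
grasp in box 0.05109531657563576 -0.035434707136301244 0.1419865884957575
0.48 [346.6, 229.2]
```

View pics/s3.png

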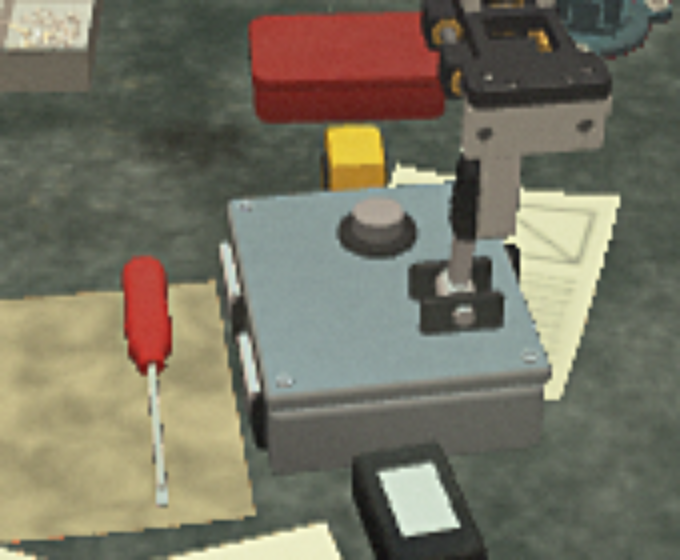

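The handle is at about (347,220), not yet at the fully-up position (353,219), so the lever is near its balance point. I carry it another 15 mm back while it is still gripped.

play_rows([
  [0.008,0,0.001,0,0,0,0.1],
  [0.016,0,0.003,0,0,0,0.1],
  [0.024,0,0.005,0,0,0,0.1],
  [0.03,0,0.007,0,0,0,0.1],
  [0.03,0,0.007,0,0,0,0.1],
  [0.03,0,0.007,0,0,0,0.1],
])

```text
t: 10.15
tcp_pos: [0.5831, 0.1021, 0.1192]
tool_rot: [0.991, 0.132, -0.002, -0.002]
contact_force: [-5.5, 6.2, 3.2]
gripper_width: 0.0215
finger_force: 6.0
```

```bash
python3 - <<'E'
from h import *
s=monitor.state(); print(s["gripper_width"],s["finger_force"],s["contact_force"],s["tcp_pos"])
im=imaging.snapshot("side"); cv2.imwrite("pics/s4.png",cv2.resize(im[170:310,230:400,::-1],None,fx=4,fy=4))
for d in spotter.cut_out("side","lever_grip"): print(d["confidence"],d["centre"])
E
```

```text
0.021511728391282257 6.001390814781189 [-5.52156377  6.22857091  3.23468162] [0.58306915 0.10214858 0.1191982 ]
0.74 [351.1, 224.8]
0.6 [282.4, 338.7]
```

View pics/s4.png

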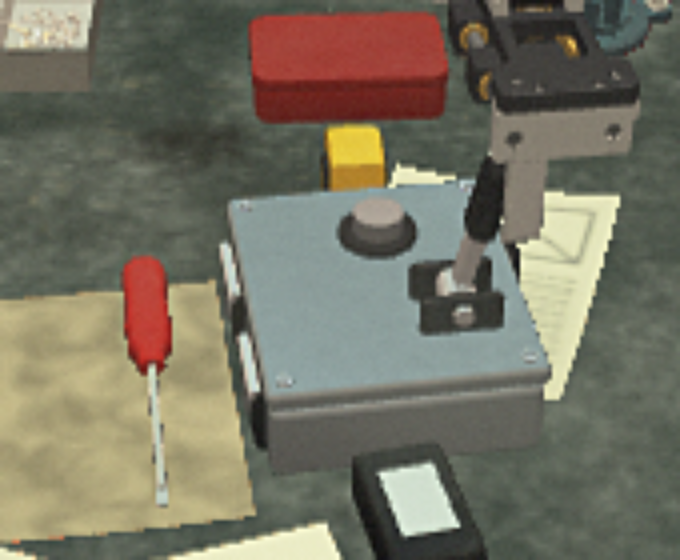

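The lever now leans back against its stop; the push force has risen to about 5.5 N. I open the fingers and withdraw straight up.

play_rows([
  [0,0,0,0,0,0,0.55],
  [0,0,0,0,0,0,0.55],
  [0,0,0,0,0,0,0.55],
  [0,0,0,0,0,0,0.55],
  [0,0,-0.06,0,0,0,0.55],
  [0,0,-0.14,0,0,0,0.55],
  [0,0,-0.22,0,0,0,0.55],
  [0,0,-0.22,0,0,0,0.55],
])

```text
t: 11.05
tcp_pos: [0.5881, 0.1002, 0.2363]
tool_rot: [0.991, 0.132, 0.006, 0.001]
contact_force: [0.2, -0.3, 1.1]
gripper_width: 0.0516
finger_force: 0.0
```

play_rows([
  [0,0,0,0,0,0,0.55],
  [0,0,0,0,0,0,0.55],
  [0,0,0,0,0,0,0.55],
  [0,0,0,0,0,0,0.55],
  [0,0,0,0,0,0,0.55],
])

```text
t: 11.55
tcp_pos: [0.5839, 0.1004, 0.228]
tool_rot: [0.991, 0.132, -0.001, -0.0]
contact_force: [0.3, 0.1, 0.1]
gripper_width: 0.052
finger_force: 0.0
```

```bash
python3 - <<'E'
from h import *
s=monitor.state(); print(s["t"],s["contact_force"],s["tcp_pos"])
im=imaging.snapshot("side"); a=im[185:315,261:391,::-1]; a0=cv2.imread("pics/side0.png")[185:315,261:391]
cv2.imwrite("pics/s5.png",cv2.resize(np.hstack([a0,a]),None,fx=3,fy=3))
print("box-area diff",np.abs(a.astype(int)-a0).max(2)[60:].max(), (np.abs(a.astype(int)-a0).max(2)>40).sum())
for d in spotter.cut_out("side","lever_grip"): print(d["confidence"],d["centre"])
E
```

```text
11.55 [0.2697427  0.11368605 0.13404494] [0.58393189 0.10039427 0.22795008]
box-area diff 22 44
0.8 [352.8, 227.5]
0.6 [284.3, 341.0]
```

View pics/s5.png

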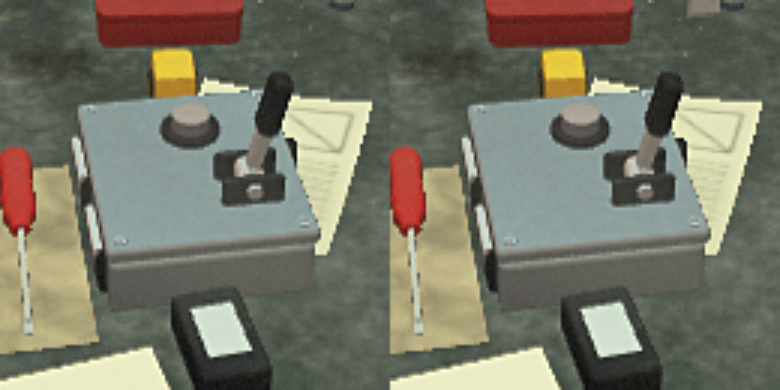

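The before and after views match: lever fully up at (353,219), button out, and nothing round the box moved. The gripper is clear, so I hand in.

```bash
python3 -c "
from rig import hand_in
print(hand_in())"
```

```text
the job is handed in; nothing more can be done
None
```

I pressed the test button until the lever dropped, let go, lifted the lever back to fully up and handed in at about 12 s; the last picture shows the lever up, the button out and the things round the box unmoved, though the hand-in gave no verdict.

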